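Kickstand down, then hold the bike's rear end upright

TASK

The rear end of a small bike leans away from the robot in its wheel tray, with the kickstand folded up. First swing the kickstand down past the dead centre of its spring so that it snaps fully down against its stop; then take the frame by the bare seat post, bring it upright without letting it flop over onto the stand, and keep holding it there for the person who will tighten the wheel nuts. Finish while still gripping the seat post, since the frame tips if it is let go, and leave the spanner, grease jar and bolt tray where they are.

Things in the scene. Friction and masses are not known exactly. Their poses are not given: they have to be found in the camera images.
- tray: Dark steel wheel tray fixed to the bench, 78x345 mm, cheeks 42 mm high; the rear end of a small bike stands in it. Origin on the bench under the wheel's hub. y axis along the bike to its front (to the robot's left, up to 0.35 rad off world y), x axis across it, away from the robot; the kickstand is on the -x side. Wheel 203 mm across, 29 mm thick.
- lean (a joint): Lean of the bike about a line along the tray's y axis through its origin, 6 mm above the bench: 0 upright, positive leaning to the tray's +x, rad. Starts at its stop at 0.37 and tips back there by its own weight (some 1.5 N across at the seat post); past upright it tips the other way, onto the kickstand, to a stop at -0.125.
- seatpost (a point): Bare round steel seat post, 25 mm thick, the part to grip; leans with the frame. Origin on its axis, 28 mm below its open top end; when upright 262 mm above the bench and 150 mm in front of the hub. z axis is the frame's upright direction, x and y the tray's when upright (the post slopes 0.12 rad back, to -y). A 39 mm clamp collar starts 41 mm below the origin.
- frame: The whole rear end of the bike (wheel, stays, seat tube, seat post, kickstand), about 0.9 kg. Origin on the rocking line under the hub, 6 mm above the bench; axes as the tray's when upright, z up along the leaning frame.
- kickstand (a joint): Swing of the kickstand about the frame's x axis, rad: 0 folded up, leg pointing to the rear (-y); 1.57 square down from the frame; 1.80 fully down at its stop. An over-centre spring holds it up (at most 0.2 N m) until dead centre at 0.75, then snaps it down by itself.
- kickstand_pivot (a point): Centre of the kickstand's pivot, fixed in the frame: 62 mm from the bike's middle plane on the -x side, 45 mm in front of the hub, 110 mm above the bench when upright.
- kickstand_foot (a point): Centre of the rubber foot (17 mm thick, the last 25 mm) of the kickstand's 12 mm steel leg, 82 mm from the pivot to the rear (-y) when folded and 45 mm further out (-x), the leg being bent outward; it swings with the leg and leans with the frame.
- spanner_b: Loose steel spanner, 178 mm long, lying on the bench behind the tray; origin under its middle. Leave alone.
- grease_jar: Loose grease jar, 70 mm across and 71 mm high, to the right of the tray; origin under its middle. Leave alone.
- bolt_tray: Loose small round tray of bolts, 69 mm across and 22 mm high, further to the right; origin under its middle. Leave alone.

How it is judged:
On the way:
1. the kickstand is fully down against its stop (value of joint kickstand above 1.72 rad), for 0.2 s.
At the end, for the whole second after the job is handed in: The kickstand is fully down (joint over 1.72), the frame is kept upright within 0.07 rad, the fingers grip the seat post (over 1 N, grasp point within 50 mm of its origin), and the spanner, jar and bolt tray are within 30 mm of where they were (value of joint kickstand above 1.72 rad and value of joint lean between -0.07 and 0.07 rad and contact force between the fingers and frame above 1 N and distance between the grasp point and seatpost below 0.05 m and distance of each of spanner_b, grease_jar, bolt_tray from where it was at the start of the episode below 0.03 m); the arm keeps its last pose, push and grip.
It fails at once if the frame flops over past upright towards the stand (more than 0.1 rad) (value of joint lean below -0.1 rad).
It fails at once if the spanner, the grease jar or the bolt tray is shifted by more than 30 mm (distance of any of spanner_b, grease_jar, bolt_tray from where it was at the start of the episode above 0.03 m).
It also fails if it takes over 51 s, if anything falls off the work surface, if the arm or the gripper's body presses on something with over 40 N, if the wrist force passes 120 N, or if a joint passes its speed limit or range.

ROBOT

A 6-joint arm with a two-finger parallel gripper is mounted at the origin on a cart in front of the work surface, level with it; the furniture and walls round the work are solid. World frame = base frame: x ahead of the robot, y to its left, z up, the work surface at z = 0. Lengths are in m, angles in rad, forces in N, time in s.
With the tool pointing down it reaches from about 0.275 to 0.85 m from the base axis. Payload 19 kg.
Tool frame: the origin (TCP) lies midway between the tips of the shut fingers; the grasp point (between the pads) lies 19 mm behind it; z points along the fingers, y is the line along which they close (so a half turn about z gives the same grasp; the last joint's range is limited). The gripper opens to 85 mm and grips with 20 to 120 N. Pads are 22 mm wide; open, the fingers measure 114 mm over their backs; the gripper's body (76 mm by 85 mm) begins 54 mm behind the grasp point. The pads swing forward as they close: fully open they stand 13 mm farther back than shut.
Start: joints at [1.03, 0.15, 1.437, -0, 1.554, -0.134], TCP at [0.228, 0.528, 0.231] pointing down, gripper open.
Joint ranges: [-2.8, 2.8], [-0.68, 2.1], [0.12, 2.68], [-1.39, 4.53], [0.16, 2.79], [-2.81, 2.81]. Speed limits (rad/s): [1.89, 1.89, 2.22, 3.01, 3.01, 3.01].

INTERFACE

Orientations are given as a unit quaternion [x, y, z, w].
In Python, from bench import manip gives the robot as it stands.
- The arm moves only by the tool jog_arm, never from a script. Its argument "increments" is a list of rows, each a list of 2 entries, a list of its own where there are three numbers: the shift along the tool's x, y, z in m, then the turn about the tool's z in degrees. In form: [[[x, y, z], roll], ...]. A call has 1 to 5 rows; each row shifts and turns the commanded pose from where the row before left it, along the tool's axes as they then stand; what a row does not reach is not made up. A row lasts 1/12 s, in which the tool goes at most 41.7 mm and 7.16 degrees, less where a joint would pass 70% of its speed; a pose out of reach is approached as far as the arm can. A call with a gripper value outside its range is refused whole. "grip" is the gripper command: -1 is fully open, 1 is shut, values between are in proportion, set as the call begins (left out, the last holds). The fingers move at their own pace and stop on an object; the grip force is fixed at half the most. Time passes only in rows, so rows that do not move let the fingers close. It gives the time, the measured TCP pose, the force, the opening and the grip force at its end, in the units of the state.
- manip.sense(): the state, without advancing time (a new reading comes with each control period).
- manip.capture(name): name is "scene" or "top"; returns (picture, depth): 400x640x3 uint8, red, green, blue; 400x640 float32, m along the optical axis (not along the pixel's ray), 0 where there is no reading.
- manip.calibration(name): a dict with "mtx" (3x3 intrinsics, pixels), "R" (3x3) and "t" (3): a world point X has camera coordinates R X + t. Camera axes: x right, y down, z forward; pixel columns grow to the right and rows downward; lengths in m; the calibration is good to about 2 mm. A picture is of the moment at which its call begins. calibration takes no time and is no camera call.
- manip.sign_off(): hands the job in; it is judged then, once.
The state is a dict: "time": time; "joints": joint angles; "joint_vel": joint speeds; "joint_efforts": joint torques, N m; "eef_pos": TCP position; "eef_rot": TCP orientation; "contact_force": force on the tool from outside, world axes, zero at the start; "wrist_torque": the same for the moment, N m; "opening": opening from 0.0 (shut) to 1.0 (fully open); "grasp_force": force on a finger pad.
Only numpy, scipy, OpenCV 4.12 (cv2) and the standard library are available. Lean on these libraries where they do the work, as an engineer would, in place of code of your own. Each camera call takes 0.05 s, during which the arm holds its last target. There are 200 camera calls.

## Working session

There is one attempt and no reset: what is moved stays moved. The work goes in short steps, Python scripts to look and compute and a tool call to move; the robot and the scene stay as the last step left them, time stands still between calls to the robot, and variables do not carry over. Pictures are saved under pics/ and viewed, at most 10 in all, crops included, and the job is handed in when it is done.

Besides the shell and the picture viewer there is one more tool, called after "Request:" as name(argument=value, ...), one argument or row to a line, values as JSON. jog_arm: Moves the arm, as the interface text tells. Its arguments: {"type":"object","properties":{"increments":{"type":"array","items":{"type":"array"}},"grip":{"type":"number"}},"required":["increments"]}

```bash
mkdir -p pics; python3 - <<'E'
from bench import manip
import cv2, numpy as np
for n in("scene","top"):
    p,d=manip.capture(n); cv2.imwrite(f"pics/{n}0.png",p[:,:,::-1]); np.save(f"pics/{n}0.npy",d)
    c=manip.calibration(n); print(n,np.round(c["mtx"],1).tolist(),np.round(c["R"],3).tolist(),np.round(c["t"],3), "cam",np.round(-c["R"].T@c["t"],3))
print(manip.sense())
E
```

```text
scene [[473.8, 0.0, 320.1], [0.0, 473.8, 192.9], [0.0, 0.0, 1.0]] [[0.877, 0.481, 0.008], [0.411, -0.74, -0.532], [-0.25, 0.47, -0.847]] [-0.456 -0.158  1.468] cam [ 0.831 -0.588  1.163]
top [[485.4, 0.0, 313.1], [0.0, 485.4, 197.4], [0.0, 0.0, 1.0]] [[-0.014, -1.0, 0.022], [-0.993, 0.012, -0.117], [0.116, -0.023, -0.993]] [-0.037  0.552  1.44 ] cam [ 0.38  -0.01   1.495]
{'time': 0.1, 'joints': array([ 1.02997767e+00,  1.50919857e-01,  1.43791418e+00,  3.59232177e-06,
        1.55380686e+00, -1.34004507e-01]), 'joint_vel': array([ 2.03918347e-03, -1.32571751e-03, -1.75321843e-03, -8.95693332e-05,
        1.56082427e-03,  1.72154554e-03]), 'joint_efforts': array([ 4.35426948e-03, -7.14383626e+01, -5.71794462e+01, -2.80519489e-04,
        6.87822510e-03, -3.69024679e-05]), 'eef_pos': array([0.22743059, 0.52788365, 0.2307713 ]), 'eef_rot': array([ 2.02007333e-01,  9.79383869e-01, -4.93975825e-04, -1.75203367e-04]), 'contact_force': array([-0.39606481,  0.33163951, -0.76179046]), 'wrist_torque': array([-0.03546612,  0.01634549,  0.02635356]), 'grasp_force': 0.0, 'opening': 0.9936993712783693}
```

View pics/scene0.png

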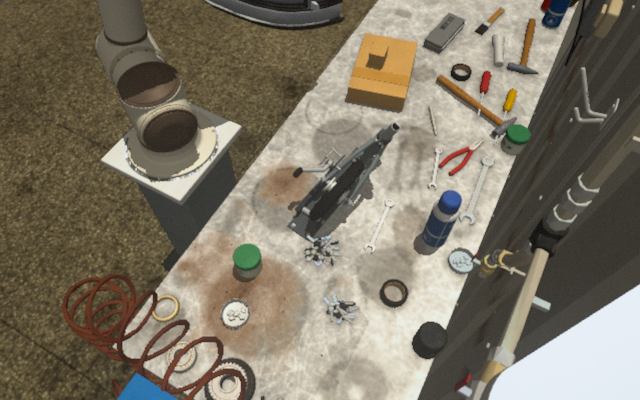

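View pics/top0.png

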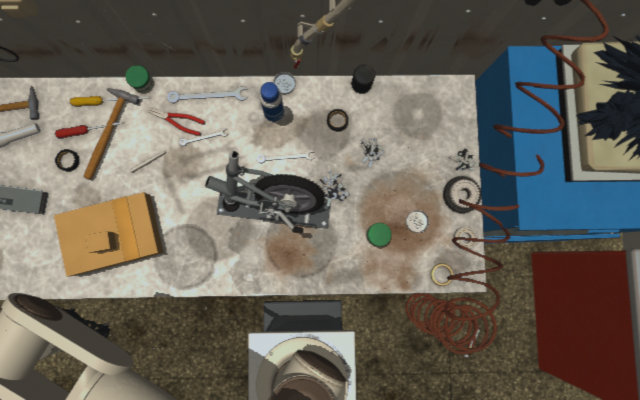

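Top view: tray spans about (217,210)–(330,222), the seat post top is near (235,157), the kickstand foot near (308,235), the jar at (378,235), the bolt tray at (417,222) and the spanner at (287,157). I'll zoom in.

```bash
cat > h.py <<'E'
import numpy as np, cv2
from bench import manip
def dep(n,px,d):
    c=manip.calibration(n); z=d[px[1],px[0]]
    p=np.linalg.inv(c["mtx"])@[px[0],px[1],1]*z
    return c["R"].T@(p-c["t"])
def proj(n,X):
    c=manip.calibration(n); p=(c["R"]@np.atleast_2d(X).T).T+c["t"]; q=(c["mtx"]@p.T).T; return q[:,:2]/q[:,2:]
def cloud(n,d):
    c=manip.calibration(n); v,u=np.mgrid[0:400,0:640]
    P=np.stack([u,v,np.ones_like(u)],-1)@np.linalg.inv(c["mtx"]).T*d[...,None]
    return (P-c["t"])@c["R"]
E
python3 - <<'E'
from h import *
a=cv2.imread("pics/top0.png")[140:250,200:340]; a=cv2.resize(a,None,fx=5,fy=5,interpolation=cv2.INTER_CUBIC)
cv2.imwrite("pics/top0c.png",a)
a=cv2.imread("pics/scene0.png")[115:245,280:410]; a=cv2.resize(a,None,fx=4.6,fy=4.6,interpolation=cv2.INTER_CUBIC)
cv2.imwrite("pics/scene0c.png",a)
d=np.load("pics/top0.npy"); W=cloud("top",d)
for p in [(235,154),(310,234),(308,235),(378,235),(417,222),(287,157),(222,205),(330,222),(217,215),(215,185)]: print(p,W[p[1],p[0]].round(3))
E
```

```text
(235, 154) [0.639 0.16  0.265]
(310, 234) [ 0.442 -0.034  0.002]
(308, 235) [ 0.439 -0.028 -0.003]
(378, 235) [ 0.433 -0.232  0.072]
(417, 222) [ 0.474 -0.363  0.011]
(287, 157) [0.682 0.035 0.008]
(222, 205) [0.534 0.235 0.007]
(330, 222) [ 0.478 -0.096  0.002]
(217, 215) [ 0.504  0.252 -0.003]
(215, 185) [0.579 0.236 0.124]
```

View pics/top0c.png

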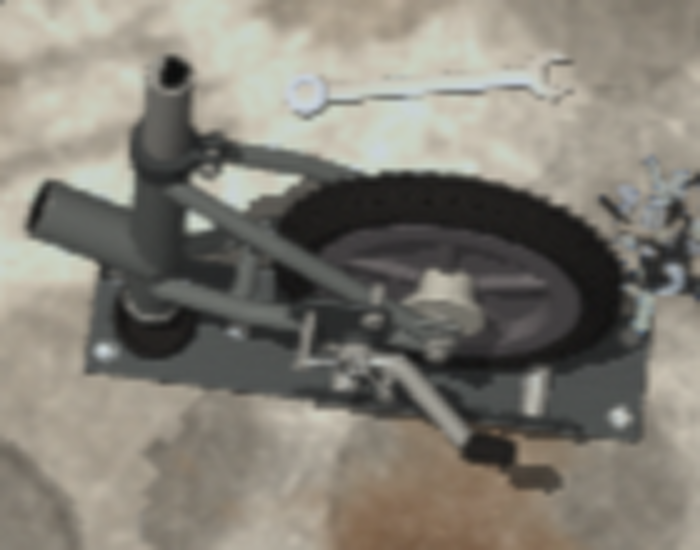

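View pics/scene0c.png

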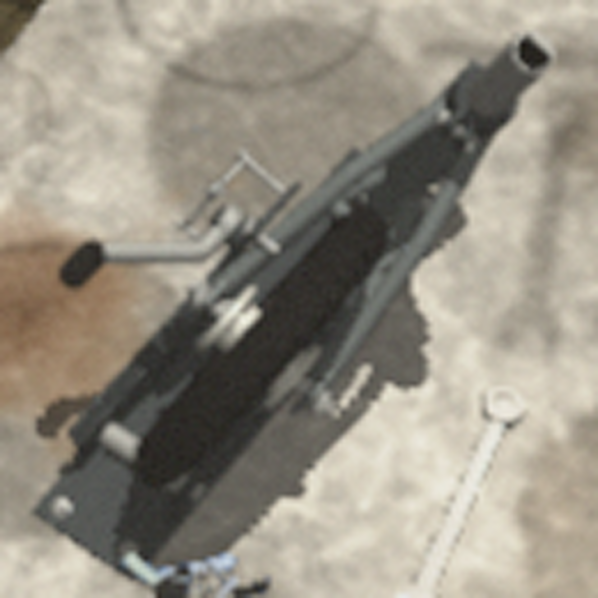

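Crop readings: post mouth at top (235,154), scene (395.7,126.3); foot at top (298,230), scene (297.8,172.2). I'll fit x, y, yaw and lean to these.

```bash
cat >> h.py <<'E'
def Ry(a): return np.array([[np.cos(a),0,np.sin(a)],[0,1,0],[-np.sin(a),0,np.cos(a)]])
def Rz(a): return np.array([[np.cos(a),-np.sin(a),0],[np.sin(a),np.cos(a),0],[0,0,1]])
def pt(q,p): # q=x,y,yaw,lean; p in frame coordinates given as height above bench
    p=np.array(p,float)-[0,0,.006]
    return np.array([q[0],q[1],.006])+Rz(q[2])@Ry(q[3])@p
SP=np.array([0,.150,.262]); AX=np.array([0,-np.sin(.12),np.cos(.12)]); TOP=SP+.028*AX
PIV=np.array([-.062,.045,.110])
def leg(k,f=1.): # point along the leg at swing k (0 rear,1.57 down)
    return PIV+f*np.array([-.045,-.082*np.cos(k),-.082*np.sin(k)])
E
python3 - <<'E'
from h import *
from scipy.optimize import least_squares
o=[("top",TOP,(235,154)),("scene",TOP,(395.7,126.3)),("top",leg(0),(298,230)),("scene",leg(0),(297.8,172.2)),
]
f=lambda q:np.concatenate([proj(n,pt(q,p))[0]-m for n,p,m in o])
r=least_squares(f,[.5,.08,0,.37]);print(r.x.round(4),r.fun.round(1))
r=least_squares(lambda q:f([*q,.37]),[.5,.08,0]);q=np.array([*r.x,.37]);print(q.round(4),r.fun.round(1));np.save("q.npy",q)
for nm,p in dict(sp=SP,top=TOP,piv=PIV,foot0=leg(0),foot8=leg(.8),foot18=leg(1.8)).items(): print(nm,pt(q,p).round(3), "upright",pt([*q[:3],0],p).round(3))
c=[pt([*q[:3],0],(a*.039,b*.1725,.006)) for a,b in((1,1),(1,-1),(-1,-1),(-1,1))];print(proj("top",c).round(0).tolist(),np.round(c,3).tolist())
W=cloud("top",np.load("pics/top0.npy")); R=W[180:245,200:345].reshape(-1,3)
for l,h in((0.003,.05),):
  m=(R[:,2]>l)&(R[:,2]<h)&(R[:,0]<.55);print(R[m].min(0),R[m].max(0),m.sum())
for p in[(298,230),(235,158),(235,160),(282,220),(290,224)]: print(p,W[p[1],p[0]].round(3))
E
```

```text
[ 0.5177  0.031  -0.1547  0.3526] [-0.6 -0.  -0.6  0.8 -1.  -0.2 -0.3  0.8]
[ 0.5149  0.0315 -0.1442  0.37  ] [-0.9 -0.  -0.4  1.  -0.8 -0.1 -0.5  0.7]
sp [0.628 0.167 0.245] upright [0.536 0.18  0.262]
top [0.638 0.162 0.271] upright [0.536 0.177 0.29 ]
piv [0.501 0.079 0.125] upright [0.46  0.085 0.11 ]
foot0 [0.448 0.004 0.142] upright [0.404 0.01  0.11 ]
foot8 [0.431 0.031 0.087] upright [0.407 0.035 0.051]
foot18 [0.434 0.108 0.067] upright [0.418 0.11  0.03 ]
[[235.0, 191.0], [346.0, 205.0], [343.0, 230.0], [231.0, 216.0]] [[0.578, 0.197, 0.006], [0.529, -0.145, 0.006], [0.451, -0.134, 0.006], [0.501, 0.208, 0.006]]
[ 0.41039442 -0.13833134  0.00300283] [0.54986956 0.30301048 0.04993484] 1353
(298, 230) [0.447 0.002 0.149]
(235, 158) [0.627 0.159 0.271]
(235, 160) [0.624 0.161 0.261]
(282, 220) [0.484 0.05  0.033]
(290, 224) [0.465 0.024 0.141]
```

Fit is within 1 px and the tray edges agree: tray at (0.515, 0.032), yaw −0.144. First I shut the fingers and turn the tool so that it lines up with the tray axes.

Request:
jog_arm(
  increments=[
    [[0,0,0],-5],
    [[0,0,0],-5],
    [[0,0,0],-5],
  ],
  grip=1,
)

```text
time: 0.35
eef_pos: [0.2275, 0.5279, 0.2309]
eef_rot: [0.07, 0.998, -0.0, -0.0]
contact_force: [0.4, 0.4, -0.2]
opening: 0.605
grasp_force: 0.0
```

Request:
jog_arm(
  increments=[
    [[-0.018,-0.031,0],0],
    [[-0.018,-0.031,0],0],
    [[-0.018,-0.031,0],0],
    [[-0.018,-0.031,0],0],
    [[-0.018,-0.031,0],0],
  ],
)

```text
time: 0.77
eef_pos: [0.2942, 0.3601, 0.231]
eef_rot: [0.072, 0.997, -0.0, -0.0]
contact_force: [1.3, 0.6, 0.6]
opening: 0.005
grasp_force: 0.0
```

Request:
jog_arm(
  increments=[
    [[-0.018,-0.031,0],0],
    [[-0.018,-0.031,0],0],
    [[-0.018,-0.031,0],0],
    [[-0.018,-0.031,0],0],
    [[-0.018,-0.031,0],0],
  ],
)

```text
time: 1.18
eef_pos: [0.3609, 0.1936, 0.2312]
eef_rot: [0.072, 0.997, -0.0, 0.0]
contact_force: [1.2, 0.4, 0.1]
opening: -0.0
grasp_force: 0.0
```

Request:
jog_arm(
  increments=[
    [[-0.022,-0.036,0],0],
    [[-0.022,-0.036,0],0],
    [[-0.022,-0.036,0],0],
    [[-0.022,-0.036,0],0],
    [[-0.022,-0.036,0],0],
  ],
)

```text
time: 1.6
eef_pos: [0.4428, 0.0015, 0.2313]
eef_rot: [0.073, 0.997, -0.0, 0.0]
contact_force: [0.7, 0.7, -0.1]
opening: 0.001
grasp_force: 0.0
```

Request:
jog_arm(
  increments=[
    [[0,0,0.02],0],
    [[0,0,0.02],0],
    [[0,0,0.015],0],
    [[0,0,0.01],0],
    [[0,0,0],0],
  ],
)

```text
time: 2.02
eef_pos: [0.4418, 0.0038, 0.1644]
eef_rot: [0.072, 0.997, 0.0, -0.002]
contact_force: [-0.5, 0.4, -0.7]
opening: -0.0
grasp_force: 0.0
```

```bash
python3 - <<'E'
from h import *
p,d=manip.capture("scene"); a=cv2.resize(p[100:260,220:440,::-1],None,fx=3.5,fy=3.5,interpolation=cv2.INTER_CUBIC); cv2.imwrite("pics/s1.png",a); print(manip.sense()["eef_pos"])
E
```

```text
[0.44227681 0.00384367 0.16585854]
```

View pics/s1.png

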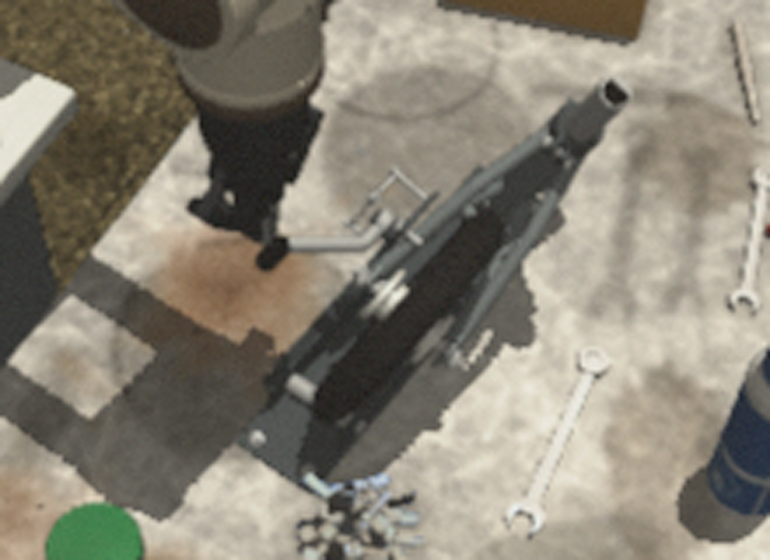

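The fingertips sit right above the rubber foot (crop ≈(270,245)). Now I press down along the leg's arc.

Request:
jog_arm(
  increments=[
    [[-0.004,-0.004,0.006],0],
    [[0,0,0.008],0],
    [[0,0.001,0.008],0],
    [[0.001,0.002,0.008],0],
    [[0.001,0.002,0.008],0],
  ],
)

```text
time: 2.48
eef_pos: [0.4445, 0.0046, 0.1275]
eef_rot: [0.072, 0.997, -0.0, -0.0]
contact_force: [-1.5, -1.4, 2.0]
opening: -0.004
grasp_force: 1.1
```

Request:
jog_arm(
  increments=[
    [[0.002,0.003,0.008],0],
    [[0.002,0.004,0.008],0],
    [[0.002,0.005,0.008],0],
    [[0.002,0.006,0.008],0],
  ],
)

```text
time: 2.82
eef_pos: [0.4392, 0.024, 0.0954]
eef_rot: [0.072, 0.997, 0.0, -0.0]
contact_force: [-0.1, 0.7, -0.1]
opening: -0.001
grasp_force: 0.0
```

```bash
python3 - <<'E'
from h import *
p,d=manip.capture("scene"); a=cv2.resize(p[100:260,220:440,::-1],None,fx=3.5,fy=3.5,interpolation=cv2.INTER_CUBIC); cv2.imwrite("pics/s2.png",a); print(manip.sense()["eef_pos"])
E
```

```text
[0.43844148 0.02489728 0.09405437]
```

View pics/s2.png

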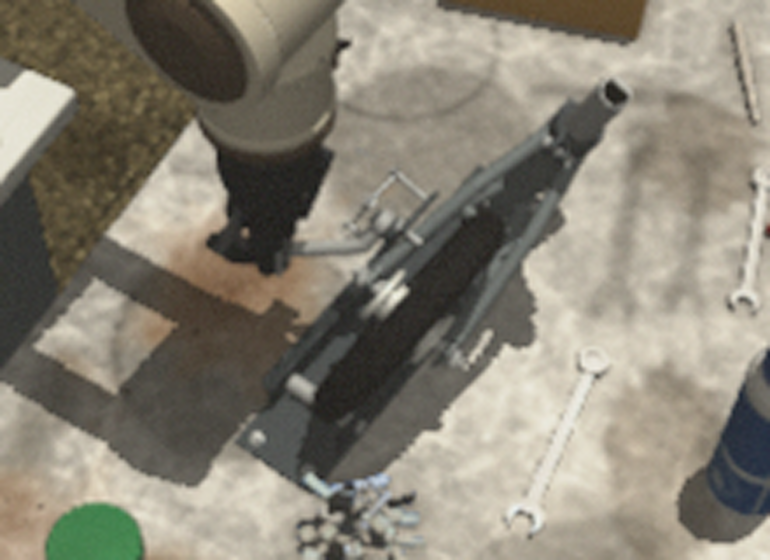

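```bash
python3 - <<'E'
from h import *
q=np.load("q.npy")
for k in(0,.4,.6,.8,1.2,1.8): print(k,pt(q,leg(k)).round(3),((proj("scene",[pt(q,leg(k)),pt(q,leg(k,.5))])-[220,100])*3.5).round(0).tolist(), proj("top",pt(q,leg(k))).round(0))
print("piv",((proj("scene",pt(q,PIV))-[220,100])*3.5).round(0))
E
```

```text
0 [0.448 0.004 0.142] [[270.0, 255.0], [326.0, 240.0]] [[297. 230.]]
0.4 [0.438 0.012 0.112] [[265.0, 264.0], [323.0, 244.0]] [[295. 234.]]
0.6 [0.434 0.02  0.098] [[267.0, 264.0], [323.0, 244.0]] [[292. 236.]]
0.8 [0.431 0.031 0.087] [[271.0, 260.0], [325.0, 243.0]] [[288. 237.]]
1.2 [0.428 0.06  0.07 ] [[287.0, 246.0], [333.0, 235.0]] [[278. 238.]]
1.8 [0.434 0.108 0.067] [[322.0, 208.0], [351.0, 216.0]] [[262. 236.]]
piv [[380. 224.]]
```

The leg (crop (290,248)–(375,240)) is close to dead centre; I carry on forward and down.

Request:
jog_arm(
  increments=[
    [[0.001,0.008,0.006],0],
    [[0,0.01,0.005],0],
    [[0,0.01,0.004],0],
    [[0,0.01,0.002],0],
    [[0,0.01,0.0],0],
  ],
)

```text
time: 3.28
eef_pos: [0.4454, 0.0723, 0.0789]
eef_rot: [0.072, 0.997, -0.0, -0.0]
contact_force: [-0.3, -1.1, -0.3]
opening: 0.003
grasp_force: 0.0
```

```bash
python3 - <<'E'
from h import *
p,d=manip.capture("scene"); a=cv2.resize(p[130:210,250:390,::-1],None,fx=5,fy=5,interpolation=cv2.INTER_CUBIC); cv2.imwrite("pics/s3.png",a); print(manip.sense()["eef_pos"])
E
```

```text
[0.44569486 0.07337043 0.07921542]
```

View pics/s3.png

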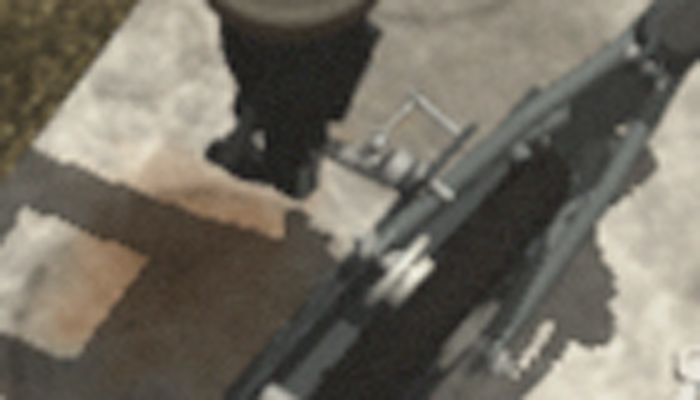

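The leg now points to about (320,147) in the crop, where the fit puts a fully down leg. I back off, rise and open.

Request:
jog_arm(
  increments=[
    [[0.006,-0.015,-0.01],0],
    [[0.006,-0.005,-0.035],0],
    [[0,0,-0.04],0],
    [[0,0,-0.04],0],
    [[0,0,-0.04],0],
  ],
)

```text
time: 3.75
eef_pos: [0.4302, 0.0532, 0.2467]
eef_rot: [0.072, 0.997, -0.0, 0.0]
contact_force: [0.1, 0.9, -0.3]
opening: 0.003
grasp_force: 0.0
```

Request:
jog_arm(
  increments=[
    [[0,0,-0.04],0],
    [[0,0,-0.035],0],
    [[-0.012,0.012,-0.01],0],
    [[-0.02,0.02,0],0],
    [[-0.02,0.02,0],0],
  ],
  grip=-1,
)

```text
time: 4.17
eef_pos: [0.4905, 0.0978, 0.3311]
eef_rot: [0.073, 0.997, 0.0, 0.002]
contact_force: [0.4, -1.1, -1.0]
opening: 0.709
grasp_force: 0.0
```

```bash
python3 - <<'E'
from h import *
p,d=manip.capture("scene"); a=cv2.resize(p[100:210,250:410,::-1],None,fx=5,fy=5,interpolation=cv2.INTER_CUBIC); cv2.imwrite("pics/s4.png",a)
e=manip.sense()["eef_pos"];q=np.load("q.npy");t=pt(q,SP); print(e,t, Rz(q[2]).T@(t-e))
E
```

```text
[0.4932842  0.09998746 0.32908478] [0.62803433 0.16662213 0.2446758 ] [ 0.12377711  0.08530537 -0.08440898]
```

View pics/s4.png

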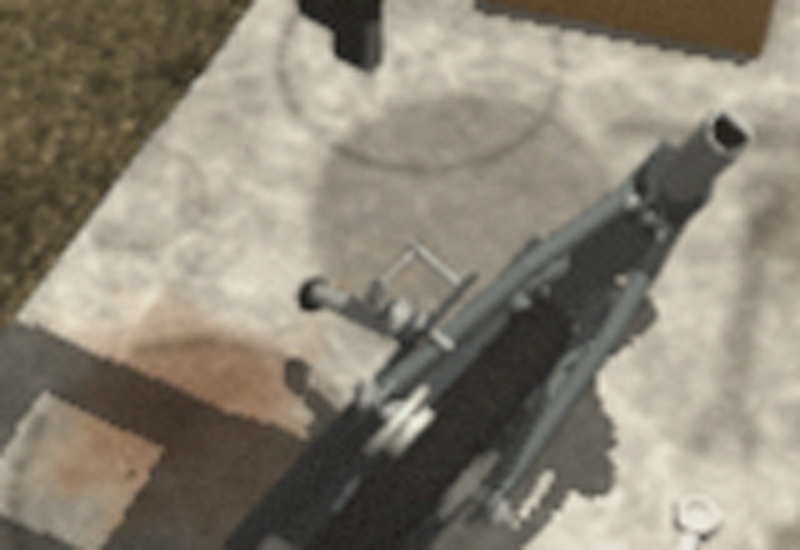

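The stand is fully down: foot at full-image (312.6,158.8) against a predicted (312,159.4). The post mouth has not moved. Now I go over the post and down.

Request:
jog_arm(
  increments=[
    [[-0.025,0.017,0],0],
    [[-0.025,0.017,0],0],
    [[-0.025,0.017,0],0],
    [[-0.025,0.017,0],0],
    [[-0.025,0.017,0],0],
  ],
)

```text
time: 4.63
eef_pos: [0.6267, 0.1642, 0.3293]
eef_rot: [0.072, 0.997, -0.0, 0.0]
contact_force: [-0.0, 0.6, 0.6]
opening: 1.002
grasp_force: 0.0
```

Request:
jog_arm(
  increments=[
    [[0,0,0.015],0],
    [[0,0,0.01],0],
    [[0,0,0],0],
  ],
)

```text
time: 4.88
eef_pos: [0.6249, 0.1632, 0.3015]
eef_rot: [0.072, 0.997, -0.0, -0.002]
contact_force: [-0.4, -0.3, 0.4]
opening: 0.999
grasp_force: 0.0
```

```bash
python3 - <<'E'
from h import *
p,d=manip.capture("scene"); a=cv2.resize(p[70:190,310:470,::-1],None,fx=4.8,fy=4.8,interpolation=cv2.INTER_CUBIC); cv2.imwrite("pics/s5.png",a)
s=manip.sense();e=s["eef_pos"];q=np.load("q.npy");t=pt(q,SP); print(e,s["opening"], Rz(q[2]).T@(t-e))
E
```

```text
[0.62474805 0.16296851 0.30334848] 1.0016087663053497 [ 0.0027272   0.00408792 -0.05867267]
```

View pics/s5.png

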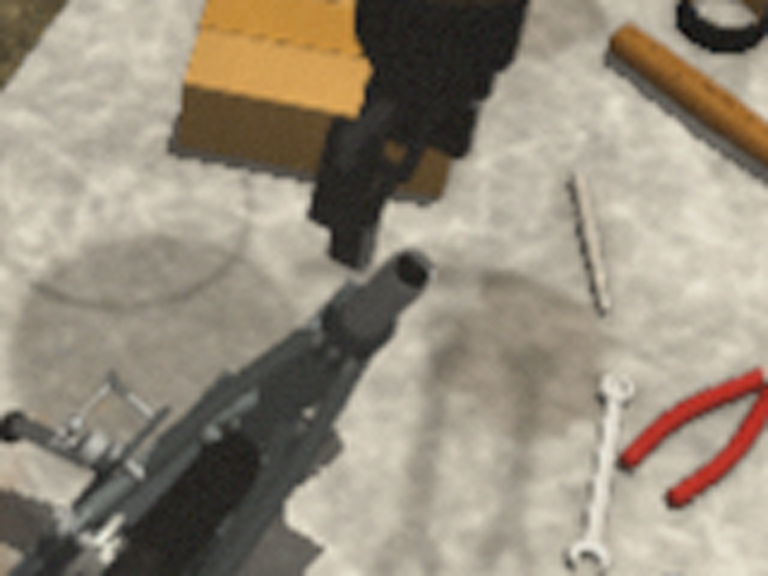

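The post mouth (410,270) lies between the near finger (350,265) and the far one (465,150). I go down around it and watch the force.

Request:
jog_arm(
  increments=[
    [[-0.003,0.004,0.017],0],
    [[0,0,0.015],0],
    [[0,0,0.015],0],
    [[0,0,0.015],0],
    [[0,0,0.013],0],
  ],
)

```text
time: 5.35
eef_pos: [0.6285, 0.1662, 0.23]
eef_rot: [0.073, 0.997, 0.0, 0.001]
contact_force: [0.0, 0.8, -0.3]
opening: 1.003
grasp_force: 0.0
```

Request:
jog_arm(
  increments=[
    [[0,0,0],0],
    [[0,0,0],0],
    [[0,0,0],0],
    [[0,0,0],0],
    [[0,0,0],0],
  ],
  grip=1,
)

```text
time: 5.77
eef_pos: [0.6299, 0.1695, 0.2317]
eef_rot: [0.072, 0.997, 0.003, 0.002]
contact_force: [7.4, 55.0, 12.3]
opening: 0.305
grasp_force: 41.2
```

Request:
jog_arm(
  increments=[
    [[0,0,0],0],
    [[0,0,0],0],
    [[0,0,0],0],
  ],
)

```text
time: 6.02
eef_pos: [0.6299, 0.1698, 0.2318]
eef_rot: [0.071, 0.997, 0.003, 0.002]
contact_force: [4.0, 23.2, 9.9]
opening: 0.296
grasp_force: 59.0
```

Gripped: an opening of 0.296 is 25 mm. Next I relieve the side load and then follow the upright arc in gentle steps.

Request:
jog_arm(
  increments=[
    [[0,0.002,0],0],
    [[0.004,0.0,-0.0015],0],
    [[0.0045,0,-0.0015],0],
    [[0.0045,0,-0.0015],0],
    [[0.0045,0,-0.0015],0],
  ],
)

```text
time: 6.43
eef_pos: [0.6132, 0.1723, 0.2378]
eef_rot: [0.072, 0.997, 0.002, 0.003]
contact_force: [4.9, 8.0, 11.1]
opening: 0.295
grasp_force: 61.4
```

Request:
jog_arm(
  increments=[
    [[0.0047,0,-0.0015],0],
    [[0.0048,0,-0.0011],0],
    [[0.0048,0,-0.0011],0],
    [[0.0048,0,-0.0011],0],
    [[0.0048,0,-0.0011],0],
  ],
)

```text
time: 6.85
eef_pos: [0.5896, 0.1756, 0.2438]
eef_rot: [0.072, 0.997, 0.002, 0.003]
contact_force: [6.9, 7.2, 8.6]
opening: 0.293
grasp_force: 61.7
```

Request:
jog_arm(
  increments=[
    [[0.0048,0,-0.0011],0],
    [[0.0049,0,-0.0008],0],
    [[0.0049,0,-0.0007],0],
    [[0.0049,0,-0.0007],0],
    [[0,0,0],0],
  ],
)

```text
time: 7.27
eef_pos: [0.5699, 0.1784, 0.2472]
eef_rot: [0.072, 0.997, 0.002, 0.003]
contact_force: [5.8, 6.6, 9.1]
opening: 0.294
grasp_force: 61.8
```

```bash
python3 - <<'E'
from h import *
s=manip.sense();e=s["eef_pos"]+[0,0,-0]; q=np.load("q.npy"); l=Rz(q[2]).T@(e+[0,0,.019]-[q[0],q[1],.006]); print(e,l,"lean",np.arctan2(l[0],l[2]),s["contact_force"],s["grasp_force"],s["wrist_torque"])
for a in(0,s and .1): print(proj("scene",pt([*q[:3],a],TOP)),pt([*q[:3],a],SP))
E
```

```text
[0.56986873 0.17842421 0.24721792] [0.03331571 0.15332182 0.26021792] lean 0.12733727793237123 [5.81713101 6.62077571 9.13977105] 61.76982879638672 [ 2.54817994 -1.94341595 -0.93957063]
[[361.23543624 102.79365123]] [0.53642144 0.17992398 0.262     ]
[[370.71067193 108.42281545]] [0.56171358 0.17625165 0.26072107]
```

Lean is now about 0.127; 30 mm to go.

Request:
jog_arm(
  increments=[
    [[0.0048,0,-0.0006],0],
    [[0.0045,0,-0.0005],0],
    [[0.0045,0,-0.0004],0],
    [[0.004,0,-0.0003],0],
    [[0,0,0],0],
  ],
)

```text
time: 7.68
eef_pos: [0.5519, 0.181, 0.249]
eef_rot: [0.072, 0.997, 0.002, 0.002]
contact_force: [1.9, 5.7, 11.9]
opening: 0.295
grasp_force: 61.0
```

Request:
jog_arm(
  increments=[
    [[0.004,0,-0.0002],0],
    [[0.004,0,-0.0001],0],
    [[0.003,0,0],0],
    [[0,0,0],0],
    [[0,0,0],0],
  ],
)

```text
time: 8.1
eef_pos: [0.5419, 0.1823, 0.2493]
eef_rot: [0.073, 0.997, 0.002, 0.003]
contact_force: [4.6, 4.7, 11.2]
opening: 0.293
grasp_force: 60.6
```

```bash
python3 - <<'E'
from h import *
p,d=manip.capture("scene"); a=cv2.resize(p[70:270,230:430,::-1],None,fx=3,fy=3,interpolation=cv2.INTER_CUBIC)
s=manip.sense();e=s["eef_pos"]; q=np.load("q.npy"); l=Rz(q[2]).T@(e+[0,0,.019]-[q[0],q[1],.006]); print(e,l,"lean",np.arctan2(l[0],l[2]),s["contact_force"],s["grasp_force"],s["time"])
def m(pp,le,c): 
    u=(proj("scene",pt([*q[:3],le],pp))[0]-[230,70])*3; cv2.circle(a,tuple(int(v) for v in u),3,c,1)
for le,c in((0,(0,255,0)),(.1,(0,0,255)),(-.07,(255,0,0))):
    m(leg(1.8),le,c); m([0,0,.006+.2035+.006],le,c); m(TOP,le,c); m([0,-.1015,.1075],le,c)
cv2.imwrite("pics/s6.png",a)
E
```

```text
[0.54196213 0.1823668  0.2492865 ] [0.00513219 0.15321361 0.2622865 ] lean 0.0195646291905907 [ 3.27902617  6.49279949 10.79464885] 60.631229281425476 8.15
```

View pics/s6.png

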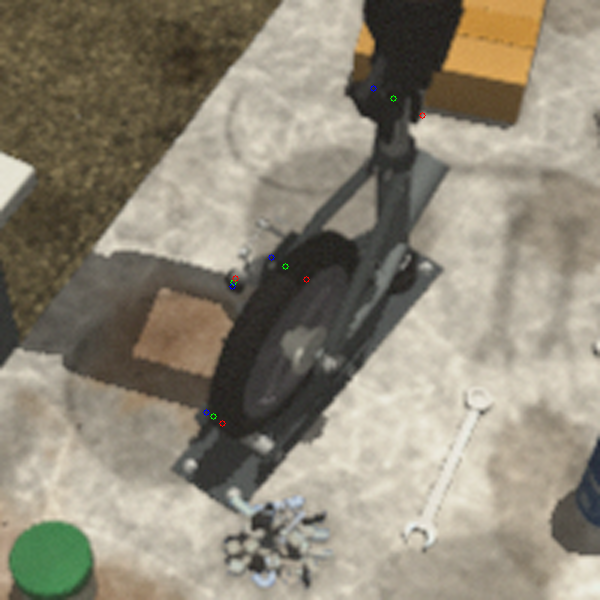

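The frame stands upright: the post under the gripper at (395,130), the wheel and the down foot at (235,282) all match the near-zero-lean markers. The spanner and jar have not moved. Lean is about 0.02, grip 61 N.

```bash
python3 -c "
from bench import manip
print(manip.sign_off())"
```

```text
the job is handed in; nothing more can be done
None
```

The job is handed in with the kickstand snapped fully down, the frame held upright at about 0.02 rad lean, and the seat post still gripped at about 61 N; the spanner, jar and bolt tray were not touched.

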